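# Show the machinist the missed countersink

### The arm

A 6-joint arm with a two-finger parallel gripper is mounted at the origin on the work surface. World frame = base frame: x ahead of the robot, y to its left, z up, the work surface at z = 0. Lengths are in mm, angles in rad, forces in N, time in s.
With the tool pointing down it reaches from about 300 to 850 mm from the base axis. Payload 5.4 kg.
Tool frame: the origin (TCP) lies on the centre line of the jaws, within the pads' length; the fingertips stand 11 mm ahead of it and the grasp point (between the pads) lies 8 mm behind it; z points along the fingers, x is the direction in which the jaws open and shut, and the axes are right-handed (so a half turn about z gives the same grasp; the last joint's range is limited). The gripper opens to 85 mm and grips with 20 to 120 N. Pads are 22 mm wide; open, the fingers measure 114 mm over their backs; the gripper's body (76 mm by 85 mm) begins 54 mm behind the grasp point. The pads swing forward as they close: fully open they stand 13 mm farther back than shut.
Start: joints at [-1.478, 0.158, 1.597, -0, 1.386, -0.21], TCP at [171.438, -548.831, 242.299] pointing down, gripper open.
Joint ranges: [-2.91, 2.91], [-0.94, 2.29], [0.18, 2.7], [-1.29, 4.43], [0.17, 2.64], [-3, 3]. Speed limits (rad/s): [2.57, 2.57, 3.14, 3.14, 3.14, 3.14].

### API

Orientations are given as a 3x3 rotation matrix whose columns are the frame's x, y, z axes.
In Python, from workcell import bot gives the robot as it stands.
- The arm moves only by the shell command python3 -m jog 'ROWS' [FORCE]. ROWS is JSON, a list of rows, each an object with "offset": the shift along the tool's x, y, z in m, a list of three; "dr": the turn, a rotation vector about the tool's x, y, z in rad, a list of three; "fingers": the opening, from 0 (shut) to 1 (fully open). In form: [{"offset": [dx, dy, dz], "dr": [wx, wy, wz], "fingers": fingers}, ...]. A call has 1 to 20 rows; each row is the pose to reach, as a shift and turn from the pose measured when the call began, along the tool's axes at that moment; what a row does not reach only later rows make up. A row lasts 1/12 s, in which the tool goes at most 41.7 mm and 7.16 degrees, less where a joint would pass 70% of its speed; a pose out of reach is approached as far as the arm can. A call with a gripper value outside its range is refused whole. The fingers move at their own pace and stop on an object; FORCE is the grip in N (left out, the last holds). Time passes only in rows, so rows that repeat a pose let the fingers close. It gives the time, the measured TCP pose, the force and the opening at its end, in the units of the state.
- bot.sense(): the state, without advancing time (a new reading comes with each control period).
- bot.capture(name): name is "side" or "top" or "wrist"; returns the picture (480x640x3 uint8, red, green, blue); there is no depth.
- bot.camera_params(name): a dict with "fx", "fy", "cx", "cy" (pixels), "rvec" (rotation vector, rad) and "tvec" (3), from world to camera coordinates, as OpenCV has them; the wrist camera has in their place "T_tool_cam" (4x4, takes a point from camera to tool coordinates, whose origin is the TCP and whose axes are the tool frame's). Camera axes: x right, y down, z forward; pixel columns grow to the right and rows downward; lengths in mm; the calibration is good to about 2 mm. A picture is of the moment at which its call begins: read the wrist's pose just before it. camera_params takes no time and is no camera call.
- bot.hand_in(): hands the job in, once; it reports no verdict.
The state is a dict: "time_s": time; "q": joint angles; "joint_velocities": joint speeds; "joint_torque": joint torques, N m; "tcp_pos": TCP position; "ee_rot": TCP orientation; "force": force on the tool from outside, world axes, zero at the start; "ft_torque": the same for the moment, N m; "width": finger opening in mm.
Only numpy, scipy, OpenCV 4.12 (cv2) and the standard library are available. Lean on these libraries where they do the work, as an engineer would, in place of code of your own. Each camera call takes 0.05 s, during which the arm holds its last target.

### The job

One screw hole in the round bearing cover was missed when the others were countersunk: show the machinist what is left to do. With the fingertips, point from straight above at the countersink in the cutter block, two or three centimetres over its tip, for two seconds; then point in the same way at the one hole that has no countersink, hold there two seconds and finish still pointing at it. Touch and move nothing, and do not bring the fingertips close over any other cutter or hole.

Things in the scene. Friction and masses are not known exactly. Their poses are not given: they have to be found in the camera images.
- countersink_tip (a point): Tip of the countersink, the topmost point of the shortest and widest of the five steel cutters that stand shank down in the wooden block: a squat head 31 mm wide ending upward in a smooth 90-degree cone with three flutes. The tip is about 76 mm above the bench (36 mm above the block's top). The cutters stand loosely in their holes, lean up to 2 degrees, and any cutter may be in any of five of the six holes.
- block: Hardwood cutter block, fixed to the bench, 180 mm (its x) by 120 mm (its y) by 40 mm high; origin at the centre of its underside. Six 13 mm holes, two rows of three, 60 mm apart both ways (x = -60, 0, 60 mm; y = -30, 30 mm); one hole is empty. Block and cover may change sides: one lies ahead on the left, the other ahead on the right.
- plain_hole (a point): Centre, at the level of the plate's top face (12 mm above the bench), of the one screw hole in the bearing cover that was not countersunk: a plain 13.5 mm hole with a sharp edge.
- cover: Round aluminium bearing cover lying loose on the bench, 190 mm across, 12 mm thick, with a raised hub in the middle (70 mm across, top 20 mm above the bench, 34 mm bore). Six screw holes on a 144 mm circle, 72 mm from each other; five have a 28 mm wide conical countersink, one is plain. Origin at the centre of its underside, x axis towards the plain hole. It may lie turned any way.
- twist_drill_tip (a point): Topmost point of another cutter in the block, the twist drill: long spiral-fluted rod, 18 mm thick, tip about 118 mm above the bench. Not to be pointed at or passed closely over.
- step_drill_tip (a point): Topmost point of another cutter in the block, the step drill: tall narrow stack of ever smaller steps, 29 mm wide at its foot, tip about 106 mm above the bench. Not to be pointed at or passed closely over.
- counterbore_tip (a point): Topmost point of another cutter in the block, the counterbore: flat-topped fluted cylinder, 24 mm wide, with a thin 11 mm pilot pin on top, tip about 102 mm above the bench. Not to be pointed at or passed closely over.
- reamer_tip (a point): Topmost point of another cutter in the block, the reamer: long straight rod with fine straight flutes, 15 mm thick, tip about 124 mm above the bench. Not to be pointed at or passed closely over.
- sunk_hole1 (a point): Centre, at the plate's top face, of a screw hole that already has its 28 mm wide countersink. Not to be pointed at or passed closely over.
- sunk_hole2 (a point): Centre, at the plate's top face, of a screw hole that already has its 28 mm wide countersink. Not to be pointed at or passed closely over.
- sunk_hole3 (a point): Centre, at the plate's top face, of a screw hole that already has its 28 mm wide countersink. Not to be pointed at or passed closely over.
- sunk_hole4 (a point): Centre, at the plate's top face, of a screw hole that already has its 28 mm wide countersink. Not to be pointed at or passed closely over.
- sunk_hole5 (a point): Centre, at the plate's top face, of a screw hole that already has its 28 mm wide countersink. Not to be pointed at or passed closely over.
There are look-alikes about, which are no part of the job. Leave any red or yellow look-alike of the part that bears countersink_tip alone.

How it is judged (in metres and radians):
On the way, in this order (a step that is already met when the one before it is completed fails the run):
1. point at the countersink: fingertips less than about 5 cm above it and within 18 mm of straight above it, for 1.5 s (horizontal distance between the grasp point and countersink_tip below 0.018 m and z of the grasp point in the frame of countersink_tip between 0.02 and 0.075 m), for 1.5 s.
2. point at the hole without a countersink: fingertips less than about 5 cm above it and within 18 mm of straight above it, for 1.5 s (horizontal distance between the grasp point and plain_hole below 0.018 m and z of the grasp point in the frame of plain_hole between 0.02 and 0.075 m), for 1.5 s.
At the end, for the whole second after the job is handed in: Still pointing at the plain hole (fingertips less than about 5 cm above it and within 18 mm of straight above it, nothing touched); cover within 5 mm and countersink tip within 10 mm of where they were (all of step 2 and distance of cover from where it was at the start of the episode below 0.005 m and distance of countersink_tip from where it was at the start of the episode below 0.01 m).
It fails at once if the robot touches something (contact force between any of the fingers, the arm and anything else above 0.3 N).
It fails at once if a cutter is moved or lifted by 10 mm (distance of any of countersink_tip, twist_drill_tip, step_drill_tip, counterbore_tip, reamer_tip from where it was at the start of the episode above 0.01 m).
It fails at once if the cover is moved by 5 mm (distance of cover from where it was at the start of the episode above 0.005 m).
It fails at once if the fingertips come within about 4 cm straight over another cutter ((horizontal distance between the grasp point and twist_drill_tip below 0.015 m and z of the grasp point in the frame of twist_drill_tip below 0.06 m) or (horizontal distance between the grasp point and step_drill_tip below 0.015 m and z of the grasp point in the frame of step_drill_tip below 0.06 m) or (horizontal distance between the grasp point and counterbore_tip below 0.015 m and z of the grasp point in the frame of counterbore_tip below 0.06 m) or (horizontal distance between the grasp point and reamer_tip below 0.015 m and z of the grasp point in the frame of reamer_tip below 0.06 m)).
It fails at once if the fingertips come within about 4 cm straight over a countersunk hole ((horizontal distance between the grasp point and sunk_hole1 below 0.015 m and z of the grasp point in the frame of sunk_hole1 below 0.06 m) or (horizontal distance between the grasp point and sunk_hole2 below 0.015 m and z of the grasp point in the frame of sunk_hole2 below 0.06 m) or (horizontal distance between the grasp point and sunk_hole3 below 0.015 m and z of the grasp point in the frame of sunk_hole3 below 0.06 m) or (horizontal distance between the grasp point and sunk_hole4 below 0.015 m and z of the grasp point in the frame of sunk_hole4 below 0.06 m) or (horizontal distance between the grasp point and sunk_hole5 below 0.015 m and z of the grasp point in the frame of sunk_hole5 below 0.06 m)).
It also fails if it takes over 38 s, if anything falls off the work surface, if the arm or the gripper's body presses on something with over 40 N, if the wrist force passes 120 N, or if a joint passes its speed limit or range.

## Working session

There is one attempt and no reset: what is moved stays moved. The work goes in short steps, Python scripts to look and compute and a shell command to move; the robot and the scene stay as the last step left them, time stands still between calls to the robot, and variables do not carry over. Pictures are saved under pics/ and viewed, and the job is handed in when it is done.

```bash
mkdir -p pics; python3 - <<'E'
from workcell import bot
import cv2
s=bot.sense();print(s['time_s'],s['tcp_pos'],s['ee_rot'],s['width'])
for n in('top','side','wrist'):
    cv2.imwrite(f'pics/{n}0.png',bot.capture(n)[:,:,::-1]);print(n,bot.camera_params(n))
E
```

```text
0.0 [ 171.38446593 -548.24791663  241.30729071] [[ 2.98197802e-01 -9.54504075e-01 -2.03254650e-04]
 [-9.54502268e-01 -2.98197641e-01  1.89423992e-03]
 [-1.86866978e-03 -3.70851158e-04 -9.99998185e-01]] 85.44176185520388
top {'fx': 556.0868875409487, 'fy': 556.0868875409487, 'cx': 319.94325477859553, 'cy': 238.94057716560096, 'rvec': array([ 2.10878018, -2.16292967,  0.23651973]), 'tvec': array([-35.03477678, 521.81933301, 940.39961436])}
side {'fx': 583.5772157643136, 'fy': 583.5772157643136, 'cx': 326.7068656980856, 'cy': 241.88764505978983, 'rvec': array([ 2.30196042, -0.41939741,  0.1824446 ]), 'tvec': array([-488.46889878,  179.23286092,  975.42508113])}
wrist {'fx': 416.0200052461596, 'fy': 416.0200052461596, 'cx': 320.38956576616755, 'cy': 241.79198769813445, 'T_tool_cam': array([[ 9.99999074e-01, -1.24737734e-03,  5.44244234e-04,
        -3.33677930e-01],
       [ 1.04135810e-03,  9.58793735e-01,  2.84101195e-01,
        -7.23114373e+01],
       [-8.76199354e-04, -2.84100366e-01,  9.58794146e-01,
        -1.32223458e+02],
       [ 0.00000000e+00,  0.00000000e+00,  0.00000000e+00,
         1.00000000e+00]])}
```

View pics/top0.png

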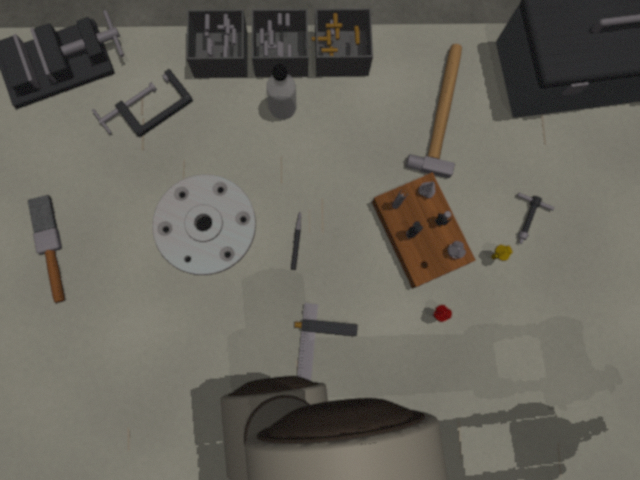

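View pics/side0.png

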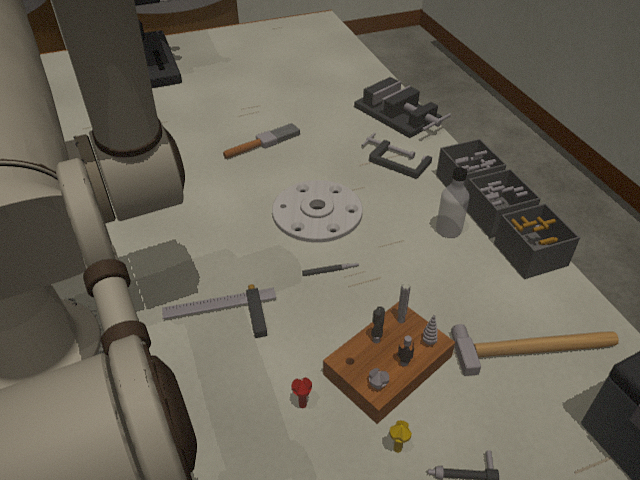

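The top view shows the plain hole near (187,259) and the countersink near (456,250), which matches (378,378) in the side view. I'll zoom in on both.

```bash
python3 - <<'E'
import cv2,numpy as np
t=cv2.imread('pics/top0.png');s=cv2.imread('pics/side0.png')
f=lambda im,x,y,w,h,k:cv2.resize(im[y:y+h,x:x+w],None,fx=k,fy=k,interpolation=cv2.INTER_CUBIC)
a=np.hstack([f(t,365,165,120,130,3),f(t,145,165,120,130,3)])
b=np.hstack([f(s,315,270,150,155,2.5),f(s,262,165,120,155,2.5)])
cv2.imwrite('pics/z1.png',a);cv2.imwrite('pics/z2.png',b)
E
```

```text
(no output)
```

View pics/z1.png

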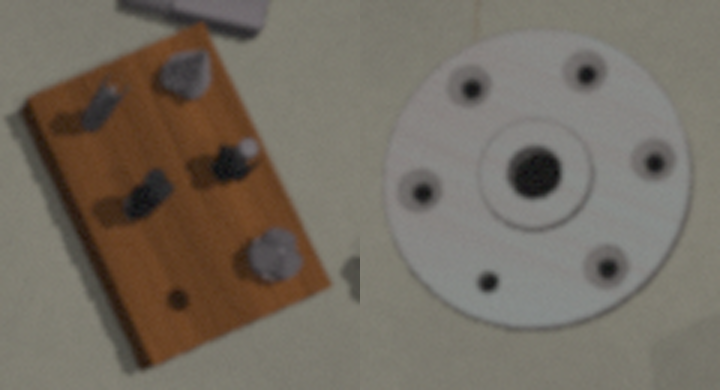

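View pics/z2.png

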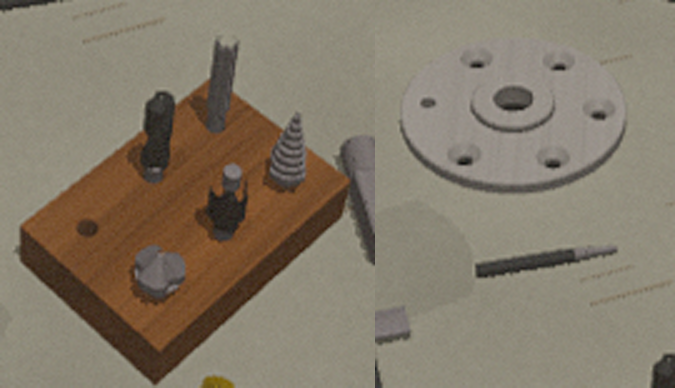

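View pics/wrist0.png

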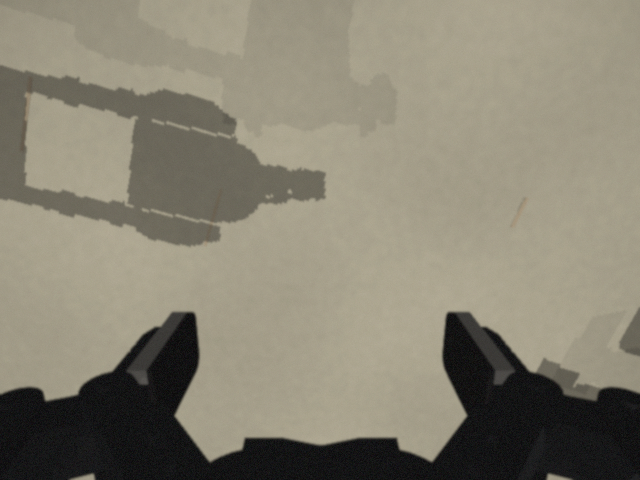

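```bash
cat > h.py <<'E'
import numpy as np,cv2
from workcell import bot
def cam(n):
    c=bot.camera_params(n);K=np.array([[c['fx'],0,c['cx']],[0,c['fy'],c['cy']],[0,0,1.]])
    if n=='wrist':
        s=bot.sense();T=np.eye(4);T[:3,:3]=s['ee_rot'];T[:3,3]=s['tcp_pos'];M=np.linalg.inv(T@c['T_tool_cam'])
        return K,M[:3,:3],M[:3,3]
    return K,cv2.Rodrigues(c['rvec'])[0],c['tvec']
def onz(n,uv,z):
    K,R,t=cam(n);C=-R.T@t;d=R.T@np.linalg.inv(K)@np.array([*uv,1.]);return C+d*(z-C[2])/d[2]
def proj(n,P):
    K,R,t=cam(n);p=K@(R@np.asarray(P,float)+t);return p[:2]/p[2]
E
python3 - <<'E'
from h import *
np.set_printoptions(precision=1,suppress=True)
P=lambda n,uv,z,l:print(l,n,onz(n,uv,z))
P('top',(456.7,249.3),76,'csk');P('side',(378.2,372),76,'csk')
P('top',(187.3,258.7),12,'plain');P('side',(283.2,206.2),12,'plain')
for l,uv,z in[('reamer',(403.3,194.3),124),('step',(434.3,185),106),('twist',(419.3,224.3),118),('cb',(447.7,214.3),102),('empty',(424,264.7),40)]:P('top',uv,z,l)
for i,(x,y) in enumerate([(470,88),(586,73),(654,162),(607,267),(423,192)]):P('top',((x-360)/3+145,y/3+165),12,'sunk')
s=bot.sense();R=s['ee_rot'];p=s['tcp_pos']
a=onz('top',(456.7,249.3),76);b=onz('side',(378.2,372),76)
for z in (180,113):print(R.T@(np.r_[((a+b)/2)[:2],z]-p), np.r_[((a+b)/2)[:2],z])
E
```

```text
csk top [ 492.1 -284.9   76. ]
csk side [ 493.8 -288.1   76. ]
plain top [496.8 193.7  12. ]
plain side [497.5 193.2  12. ]
reamer top [ 579.8 -187.9  124. ]
step top [ 600.2 -245.9  106. ]
twist top [ 529. -213.  118.]
cb top [ 548.9 -266.5  102. ]
empty top [ 471.5 -234.    40. ]
sunk top [618.6 206.2  12. ]
sunk top [626.9 134.4  12. ]
sunk top [569.   92.3  12. ]
sunk top [503.8 121.   12. ]
sunk top [553.1 233.6  12. ]
[-154.  -385.    61.9] [ 492.9 -286.5  180. ]
[-153.9 -385.   128.9] [ 492.9 -286.5  113. ]
```

Both cameras agree within about 3 mm for the countersink and 1 mm for the plain hole. Next I'll shut the fingers and move above the countersink, staying high.

```bash
python3 -m jog '[{"offset":[-0.003,-0.008,0],"dr":[0,0,0],"fingers":0},{"offset":[-0.01,-0.025,0],"dr":[0,0,0],"fingers":0},{"offset":[-0.02,-0.05,0],"dr":[0,0,0],"fingers":0},{"offset":[-0.032,-0.08,0],"dr":[0,0,0],"fingers":0},{"offset":[-0.044,-0.11,0],"dr":[0,0,0],"fingers":0},{"offset":[-0.056,-0.14,0],"dr":[0,0,0],"fingers":0},{"offset":[-0.068,-0.17,0],"dr":[0,0,0],"fingers":0},{"offset":[-0.08,-0.2,0],"dr":[0,0,0],"fingers":0},{"offset":[-0.092,-0.23,0],"dr":[0,0,0],"fingers":0},{"offset":[-0.104,-0.26,0],"dr":[0,0,0],"fingers":0},{"offset":[-0.116,-0.29,0],"dr":[0,0,0],"fingers":0},{"offset":[-0.128,-0.32,0],"dr":[0,0,0],"fingers":0},{"offset":[-0.138,-0.345,0],"dr":[0,0,0],"fingers":0},{"offset":[-0.146,-0.365,0],"dr":[0,0,0],"fingers":0},{"offset":[-0.151,-0.378,0],"dr":[0,0,0],"fingers":0},{"offset":[-0.154,-0.385,0],"dr":[0,0,0],"fingers":0},{"offset":[-0.154,-0.385,0],"dr":[0,0,0],"fingers":0},{"offset":[-0.154,-0.385,0],"dr":[0,0,0],"fingers":0}]'
python3 - <<'E'
from h import *
s=bot.sense();print(s['time_s'],s['tcp_pos'],s['q'],s['width'],s['force'])
print(s['ee_rot'].T@(np.r_[492.9,-286.5,113]-s['tcp_pos']),proj('wrist',(492.9,-286.5,76)))
cv2.imwrite('pics/w1.png',bot.capture('wrist')[:,:,::-1])
E
```

```text
time_s: 1.65
tcp_pos: [492.6, -286.9, 241.7]
ee_rot: [[0.298, -0.955, -0.001], [-0.955, -0.298, 0.001], [-0.001, 0.0, -1.0]]
force: [0.4, -0.5, -0.3]
width: 0.1
1.65 [ 492.55081195 -286.8627289   241.72716433] [-7.39532964e-01  1.46992211e-01  1.61088433e+00  4.20695911e-04
  1.38516173e+00  5.28372963e-01] 0.06421483924187589 [ 0.35773511 -0.53836734 -0.31950105]
[-5.45555875e-02 -4.89329421e-01  1.28727207e+02] [320.58940111 220.31736068]
```

View pics/w1.png

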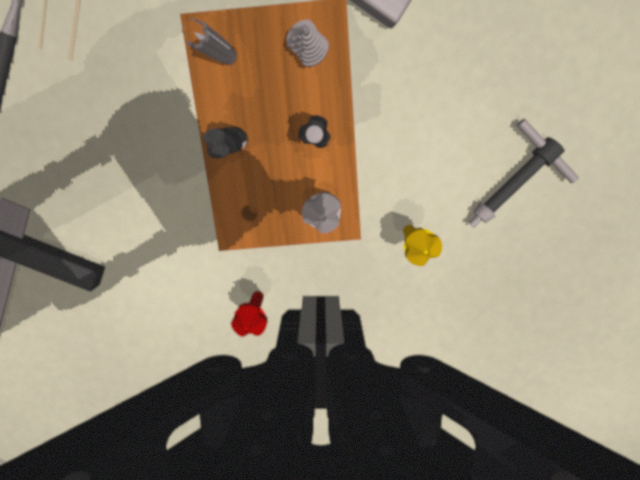

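```bash
python3 - <<'E'
from h import *
im=cv2.imread('pics/w1.png')
cv2.imwrite('pics/w1z.png',cv2.resize(im[180:245,285:360],None,fx=8,fy=8,interpolation=cv2.INTER_CUBIC))
for z in(74,76,78):print(onz('wrist',(321,211),z))
print([onz('wrist',p,40) for p in((182,14),(219,250),(360,240))])
E
```

```text
[ 499.01426374 -285.22320795   74.        ]
[ 499.42977925 -285.09221105   76.        ]
[ 499.84529477 -284.96121415   78.        ]
[array([ 600.59720347, -148.80098814,   40.        ]), array([ 434.44591487, -215.33845349,   40.        ]), array([ 477.98399718, -325.94635762,   40.        ])]
```

View pics/w1z.png

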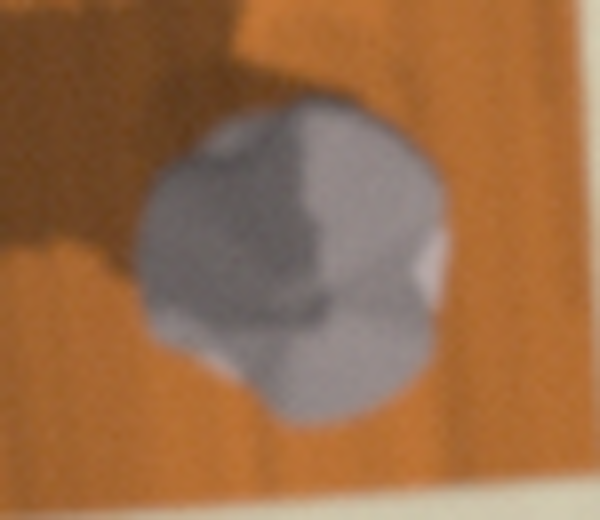

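The cone apex, where the flutes meet, is near (324.5,217) in the wrist view. The predicted point was (320.6,220), so they agree to about 3 mm. I'll descend and hold.

```bash
python3 -m jog '[{"offset":[0.001,-0.001,0.005],"dr":[0,0,0],"fingers":0},{"offset":[0.001,-0.001,0.015],"dr":[0,0,0],"fingers":0},{"offset":[0.001,-0.001,0.03],"dr":[0,0,0],"fingers":0},{"offset":[0.001,-0.001,0.045],"dr":[0,0,0],"fingers":0},{"offset":[0.001,-0.001,0.06],"dr":[0,0,0],"fingers":0},{"offset":[0.001,-0.001,0.075],"dr":[0,0,0],"fingers":0},{"offset":[0.001,-0.001,0.09],"dr":[0,0,0],"fingers":0},{"offset":[0.001,-0.001,0.102],"dr":[0,0,0],"fingers":0},{"offset":[0.001,-0.001,0.112],"dr":[0,0,0],"fingers":0},{"offset":[0.001,-0.001,0.12],"dr":[0,0,0],"fingers":0},{"offset":[0.001,-0.001,0.125],"dr":[0,0,0],"fingers":0},{"offset":[0.001,-0.001,0.127],"dr":[0,0,0],"fingers":0},{"offset":[0.001,-0.001,0.127],"dr":[0,0,0],"fingers":0}]'
python3 - <<'E'
from h import *
s=bot.sense();print(s['time_s'],s['tcp_pos'],s['force'])
for n in('side','top'):cv2.imwrite(f'pics/{n}2.png',bot.capture(n)[:,:,::-1])
a=cv2.imread('pics/side2.png')[270:430,310:470];cv2.imwrite('pics/s2z.png',cv2.resize(a,None,fx=3.5,fy=3.5,interpolation=cv2.INTER_CUBIC))
E
```

```text
time_s: 2.78
tcp_pos: [493.5, -287.8, 114.6]
ee_rot: [[0.297, -0.955, -0.001], [-0.955, -0.297, 0.001], [-0.002, 0.0, -1.0]]
force: [-0.2, -0.2, -0.3]
width: 0.1
2.7833 [ 493.4561458  -287.77073423  114.61089007] [-0.15522275 -0.22300241 -0.31814159]
```

View pics/s2z.png

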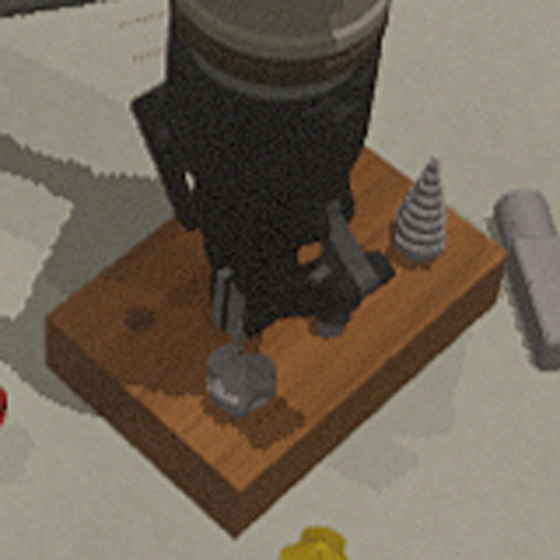

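View pics/top2.png

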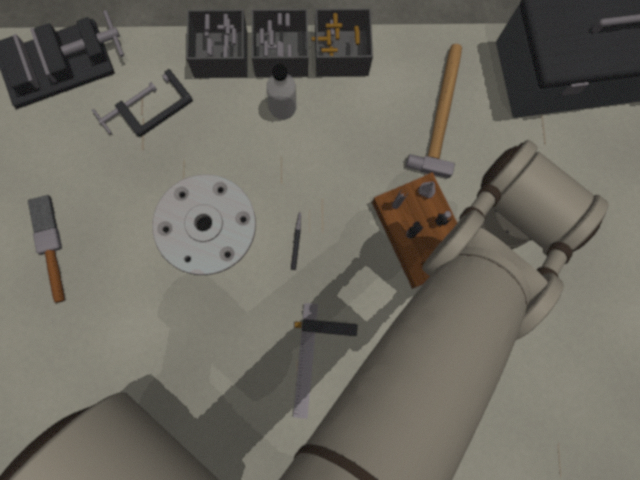

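The side view shows the shut fingertips just over the countersink with clear air between them. Holding for 2 s or more.

```bash
Z=; python3 -m jog '[{"offset":[0,0,0],"dr":[0,0,0],"fingers":0},{"offset":[0,0,0],"dr":[0,0,0],"fingers":0},{"offset":[0,0,0],"dr":[0,0,0],"fingers":0},{"offset":[0,0,0],"dr":[0,0,0],"fingers":0},{"offset":[0,0,0],"dr":[0,0,0],"fingers":0},{"offset":[0,0,0],"dr":[0,0,0],"fingers":0},{"offset":[0,0,0],"dr":[0,0,0],"fingers":0},{"offset":[0,0,0],"dr":[0,0,0],"fingers":0},{"offset":[0,0,0],"dr":[0,0,0],"fingers":0},{"offset":[0,0,0],"dr":[0,0,0],"fingers":0},{"offset":[0,0,0],"dr":[0,0,0],"fingers":0},{"offset":[0,0,0],"dr":[0,0,0],"fingers":0},{"offset":[0,0,0],"dr":[0,0,0],"fingers":0},{"offset":[0,0,0],"dr":[0,0,0],"fingers":0},{"offset":[0,0,0],"dr":[0,0,0],"fingers":0},{"offset":[0,0,0],"dr":[0,0,0],"fingers":0}]'
python3 -m jog '[{"offset":[0,0,0],"dr":[0,0,0],"fingers":0},{"offset":[0,0,0],"dr":[0,0,0],"fingers":0},{"offset":[0,0,0],"dr":[0,0,0],"fingers":0},{"offset":[0,0,0],"dr":[0,0,0],"fingers":0},{"offset":[0,0,0],"dr":[0,0,0],"fingers":0},{"offset":[0,0,0],"dr":[0,0,0],"fingers":0},{"offset":[0,0,0],"dr":[0,0,0],"fingers":0},{"offset":[0,0,0],"dr":[0,0,0],"fingers":0},{"offset":[0,0,0],"dr":[0,0,0],"fingers":0},{"offset":[0,0,0],"dr":[0,0,0],"fingers":0},{"offset":[0,0,0],"dr":[0,0,0],"fingers":0},{"offset":[0,0,0],"dr":[0,0,0],"fingers":0}]'
python3 -m jog '[{"offset":[0,0,-0.005],"dr":[0,0,0],"fingers":0},{"offset":[0,0,-0.015],"dr":[0,0,0],"fingers":0},{"offset":[0,0,-0.03],"dr":[0,0,0],"fingers":0},{"offset":[0,0,-0.05],"dr":[0,0,0],"fingers":0},{"offset":[0,0,-0.07],"dr":[0,0,0],"fingers":0},{"offset":[0,0,-0.09],"dr":[0,0,0],"fingers":0},{"offset":[0,0,-0.105],"dr":[0,0,0],"fingers":0},{"offset":[0,0,-0.115],"dr":[0,0,0],"fingers":0},{"offset":[0,0,-0.12],"dr":[0,0,0],"fingers":0},{"offset":[0,0,-0.12],"dr":[0,0,0],"fingers":0}]'
python3 - <<'E'
from h import *
s=bot.sense();print(s['time_s'],s['tcp_pos'],s['force'],s['q'])
print(s['ee_rot'].T@(np.r_[497.1,193.4,s['tcp_pos'][2]]-s['tcp_pos']))
E
```

```text
time_s: 4.22
tcp_pos: [493.9, -288.1, 115.5]
ee_rot: [[0.297, -0.955, 0.0], [-0.955, -0.297, 0.0], [-0.0, -0.0, -1.0]]
force: [-0.4, -0.5, -0.4]
width: 0.1
time_s: 5.22
tcp_pos: [493.9, -288.1, 115.4]
ee_rot: [[0.297, -0.955, 0.0], [-0.955, -0.297, 0.0], [-0.0, -0.0, -1.0]]
force: [-0.8, -0.1, -0.2]
width: 0.2
time_s: 6.05
tcp_pos: [494.3, -288.6, 237.0]
ee_rot: [[0.297, -0.955, 0.002], [-0.955, -0.297, -0.001], [0.002, -0.002, -1.0]]
force: [0.9, 0.4, -0.7]
width: 0.3
6.05 [ 494.33372513 -288.5563582   237.04986144] [ 0.93342341  0.43543947 -0.69668369] [-7.39639339e-01  1.53643315e-01  1.61281162e+00  4.55989138e-04
  1.37264660e+00  5.28999052e-01]
[-459.3112902  -146.0215986    -0.64415064]
```

```bash
python3 -m jog '[{"offset":[-0.01,-0.003,0],"dr":[0,0,0],"fingers":0},{"offset":[-0.03,-0.01,0],"dr":[0,0,0],"fingers":0},{"offset":[-0.055,-0.017,0],"dr":[0,0,0],"fingers":0},{"offset":[-0.085,-0.027,0],"dr":[0,0,0],"fingers":0},{"offset":[-0.115,-0.037,0],"dr":[0,0,0],"fingers":0},{"offset":[-0.145,-0.046,0],"dr":[0,0,0],"fingers":0},{"offset":[-0.175,-0.056,0],"dr":[0,0,0],"fingers":0},{"offset":[-0.205,-0.065,0],"dr":[0,0,0],"fingers":0},{"offset":[-0.235,-0.075,0],"dr":[0,0,0],"fingers":0},{"offset":[-0.265,-0.084,0],"dr":[0,0,0],"fingers":0},{"offset":[-0.295,-0.094,0],"dr":[0,0,0],"fingers":0},{"offset":[-0.325,-0.103,0],"dr":[0,0,0],"fingers":0},{"offset":[-0.355,-0.113,0],"dr":[0,0,0],"fingers":0},{"offset":[-0.385,-0.122,0],"dr":[0,0,0],"fingers":0},{"offset":[-0.415,-0.132,0],"dr":[0,0,0],"fingers":0},{"offset":[-0.437,-0.139,0],"dr":[0,0,0],"fingers":0},{"offset":[-0.451,-0.143,0],"dr":[0,0,0],"fingers":0},{"offset":[-0.459,-0.146,0],"dr":[0,0,0],"fingers":0},{"offset":[-0.459,-0.146,0],"dr":[0,0,0],"fingers":0},{"offset":[-0.459,-0.146,0],"dr":[0,0,0],"fingers":0}]'
python3 - <<'E'
from h import *
s=bot.sense();print(s['time_s'],s['tcp_pos'],s['force'],s['q'])
print(s['ee_rot'].T@(np.r_[497.1,193.4,50]-s['tcp_pos']),proj('wrist',(497.1,193.4,12)))
cv2.imwrite('pics/w3.png',bot.capture('wrist')[:,:,::-1])
E
```

```text
time_s: 7.72
tcp_pos: [496.6, 192.9, 235.6]
ee_rot: [[0.298, -0.955, 0.001], [-0.955, -0.298, -0.002], [0.002, -0.0, -1.0]]
force: [0.4, 0.1, -0.3]
width: -0.1
7.7167 [496.59464849 192.94346962 235.62582982] [ 0.42140177  0.05742044 -0.34623344] [ 0.14476111  0.05407047  1.72321129 -0.00212209  1.36391768  1.41332354]
[ -0.67735808  -0.60691569 185.62485108] [319.62640373 204.57389264]
```

View pics/w3.png

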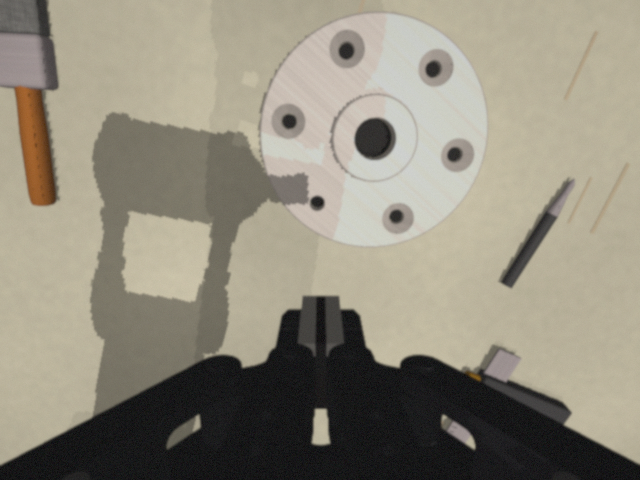

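The wrist view shows the plain hole at (317,202) against a prediction of (319.6,204.6), so about 2 mm off. Descending.

```bash
python3 -m jog '[{"offset":[-0.001,-0.001,0.005],"dr":[0,0,0],"fingers":0},{"offset":[-0.001,-0.001,0.015],"dr":[0,0,0],"fingers":0},{"offset":[-0.001,-0.001,0.03],"dr":[0,0,0],"fingers":0},{"offset":[-0.001,-0.001,0.048],"dr":[0,0,0],"fingers":0},{"offset":[-0.001,-0.001,0.066],"dr":[0,0,0],"fingers":0},{"offset":[-0.001,-0.001,0.084],"dr":[0,0,0],"fingers":0},{"offset":[-0.001,-0.001,0.102],"dr":[0,0,0],"fingers":0},{"offset":[-0.001,-0.001,0.12],"dr":[0,0,0],"fingers":0},{"offset":[-0.001,-0.001,0.136],"dr":[0,0,0],"fingers":0},{"offset":[-0.001,-0.001,0.15],"dr":[0,0,0],"fingers":0},{"offset":[-0.001,-0.001,0.162],"dr":[0,0,0],"fingers":0},{"offset":[-0.001,-0.001,0.172],"dr":[0,0,0],"fingers":0},{"offset":[-0.001,-0.001,0.179],"dr":[0,0,0],"fingers":0},{"offset":[-0.001,-0.001,0.183],"dr":[0,0,0],"fingers":0},{"offset":[-0.001,-0.001,0.184],"dr":[0,0,0],"fingers":0},{"offset":[-0.001,-0.001,0.184],"dr":[0,0,0],"fingers":0}]'
python3 - <<'E'
from h import *
s=bot.sense();print(s['time_s'],s['tcp_pos'],s['force'])
for n in('side','wrist'):cv2.imwrite(f'pics/{n}4.png',bot.capture(n)[:,:,::-1])
a=cv2.imread('pics/side4.png')[130:270,240:400];cv2.imwrite('pics/s4z.png',cv2.resize(a,None,fx=3.5,fy=3.5,interpolation=cv2.INTER_CUBIC))
E
```

```text
time_s: 9.1
tcp_pos: [497.9, 193.4, 52.0]
ee_rot: [[0.297, -0.955, 0.001], [-0.955, -0.297, -0.002], [0.002, -0.001, -1.0]]
force: [0.3, -0.2, 0.3]
width: 0.0
9.1 [497.94708449 193.38412139  51.97510617] [ 0.30364003 -0.24330798  0.31739258]
```

View pics/s4z.png

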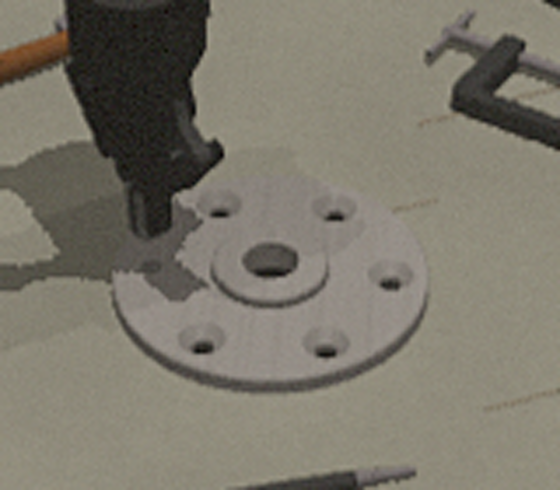

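View pics/wrist4.png

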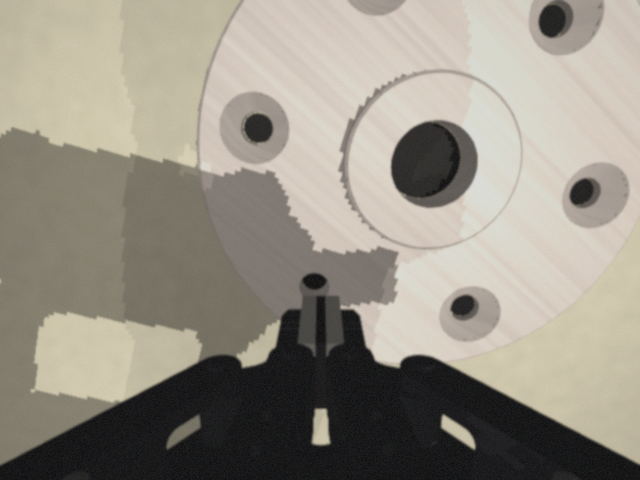

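The fingertips are directly above the plain hole, which is at (314,282) in the wrist view, with clear air below. Holding.

```bash
python3 -c "
from h import *
print(onz('wrist',(314.5,283),12))"
python3 -m jog '[{"offset":[0,0,0],"dr":[0,0,0],"fingers":0},{"offset":[0,0,0],"dr":[0,0,0],"fingers":0},{"offset":[0,0,0],"dr":[0,0,0],"fingers":0},{"offset":[0,0,0],"dr":[0,0,0],"fingers":0},{"offset":[0,0,0],"dr":[0,0,0],"fingers":0},{"offset":[0,0,0],"dr":[0,0,0],"fingers":0},{"offset":[0,0,0],"dr":[0,0,0],"fingers":0},{"offset":[0,0,0],"dr":[0,0,0],"fingers":0},{"offset":[0,0,0],"dr":[0,0,0],"fingers":0},{"offset":[0,0,0],"dr":[0,0,0],"fingers":0},{"offset":[0,0,0],"dr":[0,0,0],"fingers":0},{"offset":[0,0,0],"dr":[0,0,0],"fingers":0},{"offset":[0,0,0],"dr":[0,0,0],"fingers":0},{"offset":[0,0,0],"dr":[0,0,0],"fingers":0},{"offset":[0,0,0],"dr":[0,0,0],"fingers":0},{"offset":[0,0,0],"dr":[0,0,0],"fingers":0},{"offset":[0,0,0],"dr":[0,0,0],"fingers":0},{"offset":[0,0,0],"dr":[0,0,0],"fingers":0}]'
python3 -m jog '[{"offset":[0,0,0],"dr":[0,0,0],"fingers":0},{"offset":[0,0,0],"dr":[0,0,0],"fingers":0},{"offset":[0,0,0],"dr":[0,0,0],"fingers":0},{"offset":[0,0,0],"dr":[0,0,0],"fingers":0},{"offset":[0,0,0],"dr":[0,0,0],"fingers":0},{"offset":[0,0,0],"dr":[0,0,0],"fingers":0},{"offset":[0,0,0],"dr":[0,0,0],"fingers":0},{"offset":[0,0,0],"dr":[0,0,0],"fingers":0},{"offset":[0,0,0],"dr":[0,0,0],"fingers":0},{"offset":[0,0,0],"dr":[0,0,0],"fingers":0},{"offset":[0,0,0],"dr":[0,0,0],"fingers":0},{"offset":[0,0,0],"dr":[0,0,0],"fingers":0}]'
python3 -c "
from h import *
print(bot.hand_in()); print(bot.sense()['tcp_pos'])"
```

```text
[499.44089194 196.75201483  12.        ]
time_s: 10.7
tcp_pos: [498.4, 193.5, 52.6]
ee_rot: [[0.297, -0.955, 0.003], [-0.955, -0.297, -0.002], [0.002, -0.002, -1.0]]
force: [-0.2, 0.0, -0.1]
width: -0.2
time_s: 11.7
tcp_pos: [498.3, 193.5, 52.6]
ee_rot: [[0.297, -0.955, 0.002], [-0.955, -0.297, -0.002], [0.002, -0.002, -1.0]]
force: [-0.5, 0.0, 0.0]
width: 0.0
the job is handed in; nothing more can be done
None
the job is handed in; nothing more can be done
```

I pointed at the countersink and then at the plain hole with the fingers shut, and handed the job in still pointing at the hole, at about 11.7 s. No verdict is reported.

- **Countersink:** I held for about 2.4 s with the fingertips about 28 mm above the tip. The camera estimates of the tip put it within about 4 mm horizontally of the fingertips.
- **Plain hole:** I held for about 2.6 s with the fingertips about 30 mm above the plate.
- **Disagreement on the hole:** the fixed cameras put it about 1 mm from the final position. The last wrist picture put it about 3.5 mm away. Both are well inside 18 mm.
- **Contact:** each time I read the wrist force it stayed at noise level, under about 1.2 N, so there was no sign of contact. That noise is above the 0.3 N limit, so this check could not rule out a very light touch. The pictures taken while pointing showed clear air below the fingertips.
- **Other parts:** I moved between targets with the TCP (tool point) about 237 mm above the bench. I took no picture at the end to compare cover and cutter positions with the start.

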